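# Seat a trailer coupling head on the test-stand ball and latch it

### The arm

A 7-joint arm with a two-finger parallel gripper is mounted at the origin on the work surface; the furniture and walls round the work are solid. World frame = base frame: x ahead of the robot, y to its left, z up, the work surface at z = 0. Lengths are in m, angles in rad, forces in N, time in s.
With the tool pointing down it reaches from about 0.425 to 0.875 m from the base axis. Payload 4.7 kg.
Tool frame: the origin (TCP) lies on the centre line of the jaws, within the pads' length; the fingertips stand 8 mm ahead of it and the grasp point (between the pads) lies 11 mm behind it (arm.finger_overhang is the distance from the TCP to the fingertips, in m); z points along the fingers, x is the direction in which the jaws open and shut, and the axes are right-handed (so a half turn about z gives the same grasp; the last joint's range is limited). The gripper opens to 85 mm and grips with 20 to 120 N. Pads are 22 mm wide; open, the fingers measure 114 mm over their backs; the gripper's body (76 mm by 85 mm) begins 54 mm behind the grasp point. The pads swing forward as they close: fully open they stand 13 mm farther back than shut.
Start: joints at [-1.288, 0.321, -0.07, 1.45, 0.023, 1.371, -0.057], TCP at [0.173, 0.627, 0.239] pointing down, gripper open.
Joint ranges: [-2.86, 2.86], [-0.3, 2.09], [-1.38, 1.24], [0.06, 2.45], [-1.56, 4.7], [0.09, 2.05], [-2.69, 2.69]. Speed limits (rad/s): [2.57, 2.57, 3.14, 3.14, 3.14, 3.14, 3.14].

### API

Orientations are given as a 3x3 rotation matrix whose columns are the frame's x, y, z axes.
In Python, from station import arm gives the robot as it stands.
- The arm moves only by the tool carry_out, never from a script. Its argument "targets" is a list that holds one entry, the list of rows, each a list of 7 numbers: the turn, a rotation vector about the tool's x, y, z as a fraction of full scale, then the shift along the tool's x, y, z as a fraction of full scale, then the finger opening in mm, from 0 to 85.4. A call has 1 to 20 rows; each row shifts and turns the commanded pose from where the row before left it, along the tool's axes as they then stand; what a row does not reach is not made up. Full scale, the value 1, is 0.025 m for a shift and 0.1 rad for a turn. A row lasts 1/12 s, in which the tool goes at most 41.7 mm and 7.16 degrees, less where a joint would pass 70% of its speed; a pose out of reach is approached as far as the arm can. A call with a number of a shift or a turn outside -1 to 1 is refused whole. A call with a gripper value outside its range is refused whole. The fingers move at their own pace and stop on an object; "squeeze" is the grip in N (left out, the last holds). Time passes only in rows, so rows that do not move let the fingers close. It gives the time, the measured TCP pose, the force and the opening at its end, in the units of the state.
- arm.observe(): the state, without advancing time (a new reading comes with each control period).
- arm.grab_frame(name): name is "side" or "top"; returns (picture, depth): 420x560x3 uint8, red, green, blue; 420x560 float32, m along the optical axis (not along the pixel's ray), 0 where there is no reading.
- arm.calibration(name): a dict with "K" (3x3 intrinsics, pixels), "distortion" ([k1, k2, p1, p2, k3] as OpenCV has them; the pictures are not rectified), "R" (3x3) and "t" (3): a world point X has camera coordinates R X + t. Camera axes: x right, y down, z forward; pixel columns grow to the right and rows downward; lengths in m; the calibration is good to about 2 mm. A picture is of the moment at which its call begins. calibration takes no time and is no camera call.
- arm.finish_job(): hands the job in, once; it reports no verdict.
The state is a dict: "time_s": time; "joint_pos": joint angles; "qd": joint speeds; "effort": joint torques, N m; "ee_pos": TCP position; "eef_rot": TCP orientation; "ft_force": force on the tool from outside, world axes, zero at the start; "moment": the same for the moment, N m; "width": finger opening in m.
Only numpy, scipy, OpenCV 4.12 (cv2) and the standard library are available. Lean on these libraries where they do the work, as an engineer would, in place of code of your own. Each camera call takes 0.05 s, during which the arm holds its last target.

### The job

Pick up the trailer coupling head by its black hand grip, lower its socket over the ball of the bench stand with the drawbar stub above the stand's rest, and push it down until the spring catches let the ball fully home and the indicator pin pops up, with the lever still raised. Then press the latch lever fully down, and leave the head level and in line with the stand. Feel your way: never load the stand with more than about 40 N, and leave the other things on the bench where they are.

Things in the scene. Friction and masses are not known exactly. Their poses are not given: they have to be found in the camera images.
- stand: Grey bench stand, fixed, base 200x88x10 mm. Origin on the bench below the ball's centre, z up. Greased 50 mm tow ball on a bar that runs back to stand x = -0.146; rubber-topped rest 22x50 mm at x = -0.128, top 19.5 mm below the ball's centre. The clamped height is NOT reported: ball centre 110 to 170 mm above the bench, to be felt or seen. T screw (to y = -0.05) at x = -0.06, 55 mm up.
- coupler_grip (a point): Middle of the black upright hand grip of the loose coupling head (0.5 kg, +-25%), on the socket's axis, 76 mm above the rim (on the bench at the start). Grip 20 mm thick along own y, x -16 to +12 mm, top 20 mm above this point, flat head top 24 mm below. x forward, z up; drawbar stub 36 mm wide, 34 mm tall reaches back to x = -0.15. It goes onto the stand with its x along the stand's x.
- socket (a point): Centre of the head's downward socket mouth, at rim height (axes as coupler_grip). Bore 53 mm, conical seat: within 5 mm it finds the ball itself. Home: rim 18 mm below the ball's centre (grip point 58 mm above it). Two spring catches resist from 21 to 9 mm above home: 10 to 20 N in all, more than its own weight; then they give way until the rigid seat stops it.
- lever (a joint): Latch lever behind the grip, hinged across the head 37 mm behind the socket axis, 40 mm above the rim. 0 = fully raised (90 mm arm slopes up backwards at 0.7 rad), 0.70 = fully down (level, at its stop). Starts at 0 to 0.15, stays where left: stiff hinge (0.35 N m), moved by 6 to 12 N straight down 30 to 60 mm behind the hinge. Its jaw closes under the ball, to the stop only if the ball is home.
- lever_pad (a point): Point on the upper face of the lever's black 50x30x12 mm end piece, 62 mm behind the hinge. Fully down it is 99 mm behind the socket axis and 68 mm above the rim; fully raised 66 mm behind and 101 mm above. A straight press downwards 75 mm behind the socket axis meets the lever all the way.
- indicator (a joint): Small steel pin (8 mm head) through the head top, 18 mm in front of the socket axis, on a weak spring: 0 = no ball (stands 4 mm proud), 0.006 m = pushed up by the ball fully home (10 mm proud).
- grease_jar: Bystander: closed grease jar, 70 mm wide, 71 mm tall, origin at its underside. Behind it stands a fixed bench vice, 240 mm tall (x 0.45 to 0.70, y from 0.08 to the left); right of the vice, beyond x = 0.67, a wall lamp hangs from 0.63 m up.
- bearing: Bystander: steel roller bearing lying flat, 68 mm wide, 20 mm tall, origin at its underside.
- spray_can: Bystander: upright spray can, 66 mm wide, 211 mm tall, origin at its underside.

How it is judged:
On the way, in this order (a step that is already met when the one before it is completed fails the run):
1. the head is fully home on the ball (indicator pin up at least 4.5 mm, socket within 5 mm of the ball's axis) with the lever still raised (below 0.35 rad) (value of joint indicator above 0.0045 m and horizontal distance between coupler_grip and stand below 0.005 m and value of joint lever below 0.35 rad), for 0.2 s.
2. the lever is pressed fully down (above 0.65 rad) (value of joint lever above 0.65 rad), for 0.2 s.
At the end, for the whole second after the job is handed in: The head sits fully home on the ball (indicator pin up at least 4.5 mm, grip within 5 mm of the ball's axis in plan), level within 0.06 rad and in line with the stand within 0.15 rad, with the lever down beyond 0.65 rad; nothing held (value of joint indicator above 0.0045 m and value of joint lever above 0.65 rad and horizontal distance between coupler_grip and stand below 0.005 m and angle between coupler_grip's own z axis and vertical below 0.06 rad and angle between the x axis of coupler_grip and the x axis of stand, either way round below 0.15 rad); the robot touches nothing.
It fails at once if the contact forces on the stand add up to more than 50 N (contact force between stand and anything else above 50 N).
It fails at once if a bystander (grease jar, bearing, spray can) is moved more than 20 mm (distance of any of grease_jar, bearing, spray_can from where it was at the start of the episode above 0.02 m).
It also fails if it takes over 72 s, if anything falls off the work surface, if the arm or the gripper's body presses on something with over 40 N, if the wrist force passes 120 N, or if a joint passes its speed limit or range.

## Working session

There is one attempt and no reset: what is moved stays moved. The work goes in short steps, Python scripts to look and compute and a tool call to move; the robot and the scene stay as the last step left them, time stands still between calls to the robot, and variables do not carry over. Pictures are saved under pics/ and viewed, and the job is handed in when it is done.

Besides the shell and the picture viewer there is one more tool, called after "Request:" in YAML: its name, and indented under it one key for each argument. carry_out: Moves the arm, as the interface text tells. Shift numbers are shares of 0.025 m and turn numbers shares of 0.1 rad, none past 1 either way. Its arguments: {"type":"object","properties":{"targets":{"type":"array","items":{"type":"array","items":{"type":"array","items":{"type":"number"}}}},"squeeze":{"type":"number"}},"required":["targets"]}

```bash
ls; mkdir -p pics; python3 - <<'E'
from station import arm
import cv2,numpy as np
s=arm.observe()
for k,v in s.items(): print(k,np.round(v,3).tolist())
for n in("side","top"):
    p,d=arm.grab_frame(n); cv2.imwrite(f"pics/{n}0.png",p[:,:,::-1]); np.save(f"pics/{n}0.npy",d); np.save(f"pics/{n}0c.npy",p)
    c=arm.calibration(n); print(n,{k:np.round(v,4).tolist() for k,v in c.items()})
E
```

```text
pics
time_s 0.0
joint_pos [-1.288, 0.322, -0.07, 1.452, 0.023, 1.371, -0.057]
qd [0.0, 0.0, 0.0, -0.001, -0.0, 0.0, 0.002]
effort [0.001, -49.359, -0.382, -31.433, 0.013, 0.011, -0.0]
ee_pos [0.172, 0.626, 0.238]
eef_rot [[0.265, 0.964, -0.0], [0.964, -0.265, -0.002], [-0.002, 0.0, -1.0]]
ft_force [-0.577, -0.767, -0.125]
moment [0.021, -0.016, -0.029]
width 0.085
side {'K': [[506.8126, 0.0, 286.7723], [0.0, 506.8126, 206.6736], [0.0, 0.0, 1.0]], 'distortion': [0.0537, 0.0, 0.0, 0.0, 0.0], 'R': [[-0.995, -0.0984, 0.016], [-0.0837, 0.7377, -0.67], [0.0541, -0.668, -0.7422]], 't': [0.5171, 0.1008, 1.1393]}
top {'K': [[540.5858, 0.0, 278.1506], [0.0, 540.5858, 216.1294], [0.0, 0.0, 1.0]], 'distortion': [-0.1256, 0.0, 0.0, 0.0, 0.0], 'R': [[0.0162, -0.9996, -0.0223], [-0.9983, -0.0149, -0.0563], [0.0559, 0.0232, -0.9982]], 't': [-0.013, 0.538, 1.4071]}
```

View pics/side0.png

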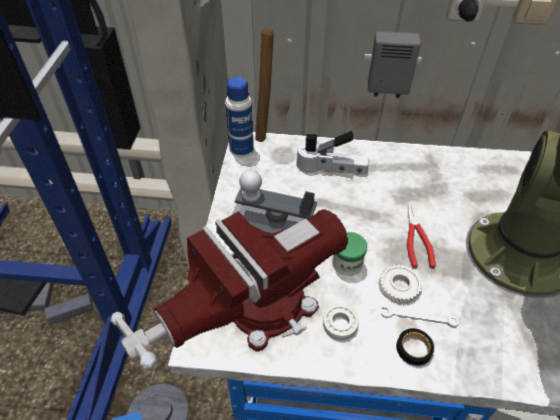

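View pics/top0.png

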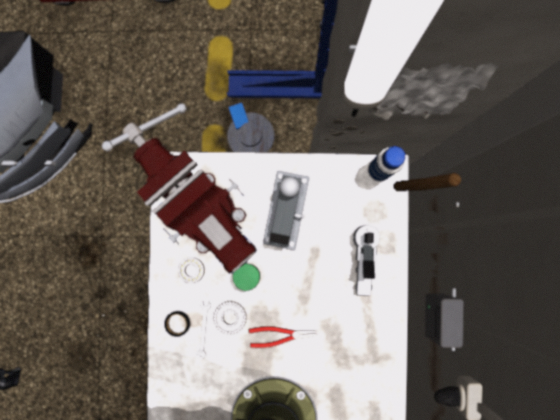

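```bash
python3 - <<'E'
import cv2
t=cv2.imread("pics/top0.png"); s=cv2.imread("pics/side0.png")
cv2.imwrite("pics/top0z.png",cv2.resize(t[140:310,225:425],None,fx=3.5,fy=3.5,interpolation=cv2.INTER_CUBIC))
cv2.imwrite("pics/side0z.png",cv2.resize(s[120:235,220:380],None,fx=5,fy=5,interpolation=cv2.INTER_CUBIC))
E
```

```text
(no output)
```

View pics/top0z.png

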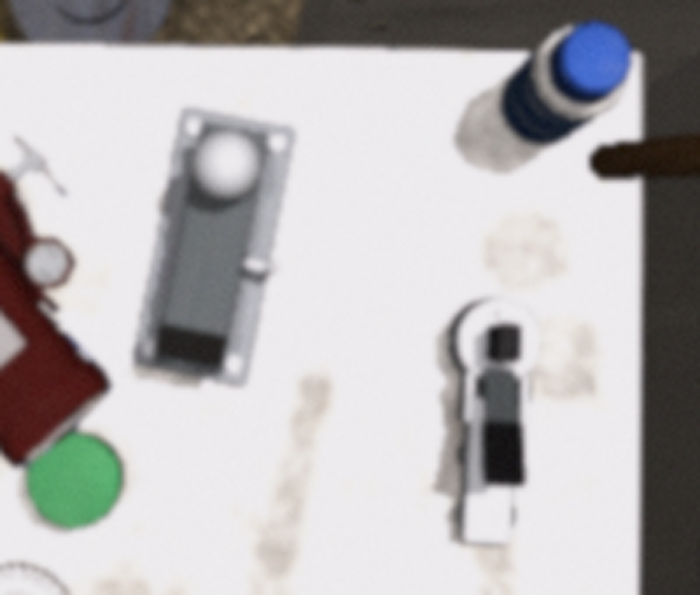

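View pics/side0z.png

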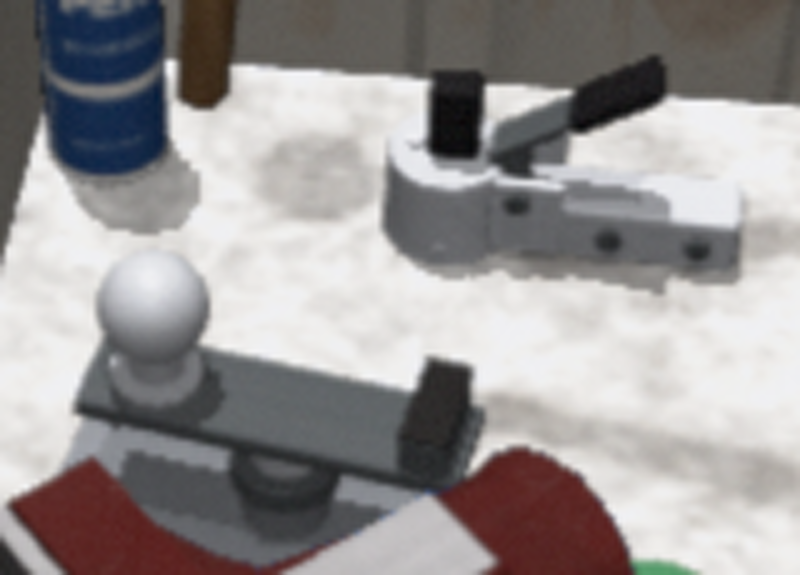

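```bash
cat > h.py <<'E'
import numpy as np,cv2
from station import arm
def cal(n):
    c=arm.calibration(n); return [np.array(c[k],float) for k in("K","distortion","R","t")]
def cloud(n,d):
    K,D,R,t=cal(n); h,w=d.shape
    u,v=np.meshgrid(np.arange(w),np.arange(h))
    p=cv2.undistortPoints(np.stack([u,v],-1).reshape(-1,1,2).astype(float),K,D).reshape(h,w,2)
    X=np.dstack([p[...,0]*d,p[...,1]*d,d]); W=(X-t)@R
    W[d<=0]=np.nan; return W
def tri(pt,ps):
    P=[];q=[]
    for n,p in(("top",pt),("side",ps)):
        K,D,R,t=cal(n); q.append(cv2.undistortPoints(np.array([[p]],float),K,D).reshape(2,1)); P.append(np.c_[R,t])
    X=cv2.triangulatePoints(P[0],P[1],q[0],q[1]).ravel(); return X[:3]/X[3]
def proj(n,X):
    K,D,R,t=cal(n); return cv2.projectPoints(np.atleast_2d(np.array(X,float)),cv2.Rodrigues(R)[0],t,K,D)[0].reshape(-1,2)
E
python3 - <<'E'
from h import *
from scipy.optimize import least_squares
np.set_printoptions(precision=4,suppress=True)
T=np.load("pics/top0.npy");S=np.load("pics/side0.npy")
ct=cloud("top",T);cs=cloud("side",S)
print("ball tri",tri((289.6,186.3),(250.6,181)))
for n,c,(u,v) in(("top",ct,(289.6,186.3)),("side",cs,(250.6,181))):
    m=np.hypot(*np.meshgrid(np.arange(560)-u,np.arange(420)-v))<8
    p=c[m];p=p[~np.isnan(p[:,0])]
    f=least_squares(lambda x:np.linalg.norm(p-x,axis=1)-.025,p.mean(0)-[0,0,.02],loss='soft_l1',f_scale=.002)
    print(n,len(p),f.x,"res",np.sqrt(np.mean(f.fun**2)))
def z(n,zx,zy,):pass
tp=lambda x,y:(x/3.5+225,y/3.5+140)
sp=lambda x,y:(x/5+220,y/5+120)
def at(c,uv): u,v=map(int,np.round(uv)); return np.nanmedian(c[v-1:v+2,u-1:u+2].reshape(-1,3),0)
for l,a in dict(bench=(350,500),bar=(200,260),rest=(190,345),grip=(505,342),headtop=(475,340),leverpad=(503,455),stubend=(487,515),base1=(190,127),base2=(280,143),base3=(146,355),base4=(235,365),jar=(75,480),can=(592,60)).items(): print(l,at(ct,tp(*a)))
print('side')
for l,a in dict(grip=(458,110),griptop=(458,72),headtop=(412,145),restTop=(440,395),stub=(700,190),pad=(620,95)).items(): print(l,at(cs,sp(*a)))
E
```

```text
ball tri [ 0.6049 -0.0339  0.1211]
top 202 [ 0.6045 -0.0341  0.1236] res 0.00223186795342106
side 198 [ 0.6052 -0.0318  0.1244] res 0.0015591726853318244
bench [ 0.3639 -0.1309 -0.0009]
bar [ 0.54   -0.0157  0.0806]
rest [ 0.4769 -0.0096  0.1015]
grip [ 0.4828 -0.2329  0.0961]
headtop [ 0.4859 -0.2184  0.0518]
leverpad [ 0.4041 -0.2322  0.1048]
stubend [ 0.3569 -0.2302  0.0328]
base1 [ 0.6441 -0.0051  0.012 ]
base2 [ 0.6321 -0.074   0.0138]
base3 [0.4723 0.0237 0.0128]
base4 [ 0.4655 -0.0421  0.0153]
jar [0.3801 0.0728 0.0695]
can [ 0.6666 -0.272   0.2107]
side
grip [ 0.4805 -0.2231  0.0831]
griptop [ 0.4834 -0.2373  0.0946]
headtop [ 0.5046 -0.2287  0.053 ]
restTop [ 0.4763 -0.0109  0.1055]
stub [ 0.3565 -0.233   0.0345]
pad [ 0.4037 -0.2183  0.1041]
```

```bash
python3 - <<'E'
from h import *
np.set_printoptions(precision=4,suppress=True)
ct=cloud("top",np.load("pics/top0.npy"));cs=cloud("side",np.load("pics/side0.npy"))
def sel(c,x0,x1,y0,y1,z0,z1):
    m=(c[...,0]>x0)&(c[...,0]<x1)&(c[...,1]>y0)&(c[...,1]<y1)&(c[...,2]>z0)&(c[...,2]<z1); return c[m]
for n,c in(("top",ct),("side",cs)):
    g=sel(c,.44,.52,-.27,-.19,.085,.11); print(n,"grip",len(g),g.mean(0),g.min(0),g.max(0))
    s=sel(c,.32,.42,-.28,-.18,.028,.042)
    for a in np.arange(.325,.42,.015):
        q=s[(s[:,0]>a)&(s[:,0]<a+.015)]
        if len(q)>3: print("  x%.3f n%d ymid %.4f [%.4f %.4f]"%(a,len(q),(q[:,1].min()+q[:,1].max())/2,q[:,1].min(),q[:,1].max()))
    print("stub xmin",s[:,0].min())
    p=sel(c,.36,.47,-.28,-.18,.06,.12); r=cv2.minAreaRect(p[:,:2].astype(np.float32)*1000); print("lever rect",r, p[:,2].max())
    for a in np.arange(.37,.46,.015):
        q=p[(p[:,0]>a)&(p[:,0]<a+.015)]
        if len(q)>3: print("  lev x%.3f n%d ymid %.4f zmax %.4f"%(a,len(q),(q[:,1].min()+q[:,1].max())/2,np.percentile(q[:,2],90)))
    h=sel(c,.44,.56,-.29,-.18,.045,.06); print("headtop",len(h),h.min(0),h.max(0),(h.min(0)+h.max(0))/2)
    b=sel(c,.42,.7,-.1,.06,.072,.09); r=cv2.minAreaRect(b[:,:2].astype(np.float32)*1000); print("bar",r,np.median(b[:,2]))
    b=sel(c,.45,.5,-.06,.04,.095,.115); print("rest",cv2.minAreaRect(b[:,:2].astype(np.float32)*1000),np.median(b[:,2]))
E
```

```text
top grip 94 [ 0.4827 -0.2329  0.0941] [ 0.4703 -0.2431  0.0855] [ 0.4954 -0.2234  0.1007]
  x0.325 n17 ymid -0.2293 [-0.2461 -0.2125]
  x0.340 n80 ymid -0.2286 [-0.2457 -0.2115]
  x0.355 n72 ymid -0.2286 [-0.2458 -0.2114]
  x0.370 n63 ymid -0.2294 [-0.2475 -0.2113]
  x0.385 n30 ymid -0.2181 [-0.2243 -0.2118]
  x0.400 n25 ymid -0.2182 [-0.2230 -0.2133]
  x0.415 n6 ymid -0.2173 [-0.2211 -0.2135]
stub xmin 0.3363016509607099
lever rect ((423.7143249511719, -231.0740203857422), (78.63436889648438, 31.057621002197266), 0.6219742298126221) 0.1186187078535316
  lev x0.370 n10 ymid -0.2331 zmax 0.1092
  lev x0.385 n72 ymid -0.2303 zmax 0.1134
  lev x0.400 n76 ymid -0.2304 zmax 0.1054
  lev x0.415 n75 ymid -0.2311 zmax 0.0958
  lev x0.430 n60 ymid -0.2314 zmax 0.0836
  lev x0.445 n56 ymid -0.2329 zmax 0.0737
  lev x0.460 n14 ymid -0.2318 zmax 0.0661
headtop 378 [ 0.4403 -0.2645  0.045 ] [ 0.5144 -0.2024  0.06  ] [ 0.4774 -0.2334  0.0525]
bar ((547.9779663085938, -23.621047973632812), (49.56708526611328, 177.89390563964844), 79.61451721191406) 0.08056757818403816
rest ((477.9393005371094, -10.
[... 594 characters left out ...]
97, 80.48280334472656), 89.93080139160156) 0.11606484128970929
  lev x0.370 n4 ymid -0.2249 zmax 0.1083
  lev x0.385 n64 ymid -0.2272 zmax 0.1136
  lev x0.400 n66 ymid -0.2276 zmax 0.1050
  lev x0.415 n61 ymid -0.2266 zmax 0.0956
  lev x0.430 n49 ymid -0.2297 zmax 0.0822
  lev x0.445 n49 ymid -0.2307 zmax 0.0738
  lev x0.460 n11 ymid -0.2307 zmax 0.0651
headtop 314 [ 0.44   -0.2579  0.045 ] [ 0.5174 -0.1988  0.0596] [ 0.4787 -0.2283  0.0523]
bar ((549.0945434570312, -20.623191833496094), (54.360740661621094, 178.04478454589844), 79.80590057373047) 0.08117843753730654
rest ((479.2521667480469, -6.927326202392578), (52.85794448852539, 22.128925323486328), 80.30087280273438) 0.10465158698673138
```

Request:
carry_out:
  targets:
    - [[0, 0, -1, 0, 0, -1, 85], [0, 0, -1, 0, 0, -1, 85], [0, 0, -0.33, 0, 0, -1, 85], [0, 0, 0, 0, 0, -1, 85], [0, 0, 0, 0, 0, -1, 85], [0, 0, 0, -0.75, 0.93, 0, 85], [0, 0, 0, -0.75, 0.93, 0, 85], [0, 0, 0, -0.75, 0.93, 0, 85], [0, 0, 0, -0.75, 0.93, 0, 85], [0, 0, 0, -0.75, 0.93, 0, 85], [0, 0, 0, -0.75, 0.93, 0, 85], [0, 0, 0, -0.75, 0.93, 0, 85], [0, 0, 0, -0.75, 0.93, 0, 85], [0, 0, 0, -0.75, 0.93, 0, 85], [0, 0, 0, -0.75, 0.93, 0, 85], [0, 0, 0, -0.75, 0.93, 0, 85], [0, 0, 0, -0.75, 0.93, 0, 85]]

```text
time_s: 1.52
ee_pos: [0.4442, 0.3906, 0.3639]
eef_rot: [[0.036, 0.999, -0.001], [0.999, -0.036, -0.0], [-0.0, -0.0, -1.0]]
ft_force: [-0.1, 1.1, 0.1]
width: 0.0849
```

Request:
carry_out:
  targets:
    - [[0, 0, 0, -1, 0.1, 0, 85], [0, 0, 0, -1, 0.1, 0, 85], [0, 0, 0, -1, 0.1, 0, 85], [0, 0, 0, -1, 0.1, 0, 85], [0, 0, 0, -1, 0.1, 0, 85], [0, 0, 0, -1, 0.1, 0, 85], [0, 0, 0, -1, 0.1, 0, 85], [0, 0, 0, -1, 0.1, 0, 85], [0, 0, 0, -1, 0.1, 0, 85], [0, 0, 0, -1, 0.1, 0, 85], [0, 0, 0, -1, 0.1, 0, 85], [0, 0, 0, -1, 0.1, 0, 85], [0, 0, 0, -1, 0.1, 0, 85], [0, 0, 0, -1, 0.1, 0, 85], [0, 0, 0, -1, 0.1, 0, 85], [0, 0, 0, -1, 0.1, 0, 85], [0, 0, 0, -1, 0.1, 0, 85], [0, 0, 0, -1, 0.1, 0, 85], [0, 0, 0, -1, 0.1, 0, 85], [0, 0, 0, -1, 0.1, 0, 85]]

```text
time_s: 3.18
ee_pos: [0.4751, -0.1109, 0.364]
eef_rot: [[0.036, 0.999, -0.0], [0.999, -0.036, 0.0], [0.0, -0.0, -1.0]]
ft_force: [-0.4, 0.5, 0.5]
width: 0.085
```

Request:
carry_out:
  targets:
    - [[0, 0, 0, -0.96, 0.11, 0, 85], [0, 0, 0, -0.96, 0.11, 0, 85], [0, 0, 0, -0.96, 0.11, 0, 85], [0, 0, 0, -0.96, 0.11, 0.5, 85], [0, 0, 0, -0.96, 0.11, 0.5, 85], [0, 0, 0, 0, 0, 1, 85], [0, 0, 0, 0, 0, 1, 85], [0, 0, 0, 0, 0, 1, 85], [0, 0, 0, 0, 0, 1, 70], [0, 0, 0, 0, 0, 1, 60], [0, 0, 0, 0, 0, 1, 50], [0, 0, 0, 0, 0, 0.8, 50], [0, 0, 0, 0, 0, 0, 50], [0, 0, 0, 0, 0, 0, 50]]

```text
time_s: 4.35
ee_pos: [0.4842, -0.2298, 0.1686]
eef_rot: [[0.036, 0.999, -0.003], [0.999, -0.036, 0.0], [0.0, -0.003, -1.0]]
ft_force: [0.8, -0.1, 0.6]
width: 0.0503
```

```bash
python3 - <<'E'
from station import arm
import cv2,numpy as np
for n,(a,b,c,d) in(("side",(60,200,270,420)),("top",(190,330,310,450))):
    p,D=arm.grab_frame(n); cv2.imwrite(f"pics/{n}1.png",p[:,:,::-1])
    cv2.imwrite(f"pics/{n}1z.png",cv2.resize(p[a:b,c:d,::-1],None,fx=4,fy=4,interpolation=cv2.INTER_CUBIC))
print(arm.observe()["ee_pos"])
E
```

```text
[ 0.48572603 -0.23046691  0.17064558]
```

View pics/side1z.png

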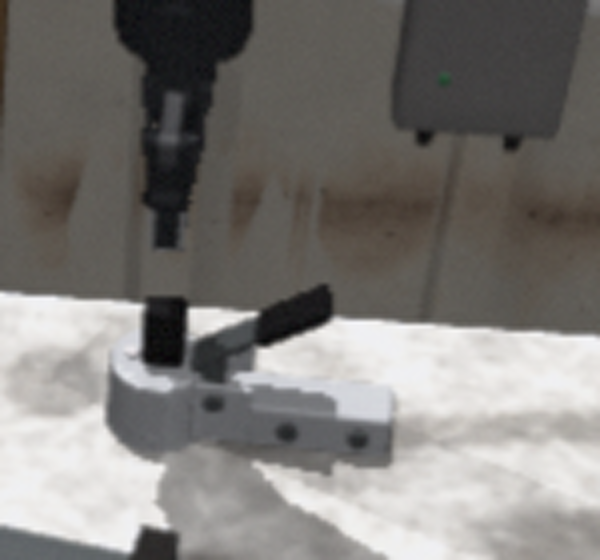

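View pics/top1z.png

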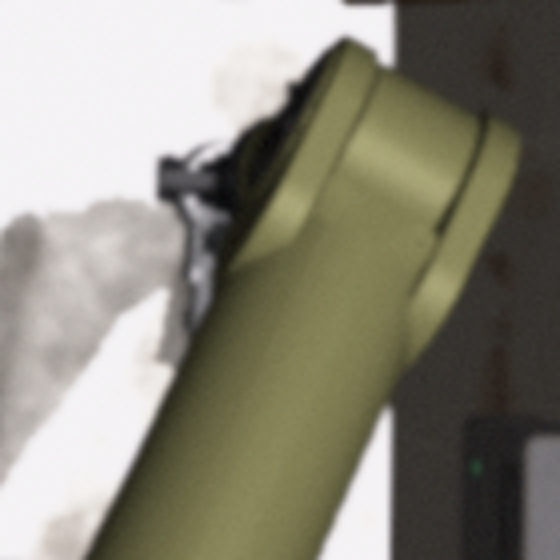

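Request:
carry_out:
  targets:
    - [[0, 0, 0, 0, 0, 0.8, 50], [0, 0, 0, 0, 0, 0.8, 50], [0, 0, 0, 0, 0, 0.8, 50], [0, 0, 0, 0, 0, 0.8, 50], [0, 0, 0, 0, 0, 0.5, 50], [0, 0, 0, 0, 0, 0.3, 50], [0, 0, 0, 0, 0, 0, 50]]

```text
time_s: 5.03
ee_pos: [0.4848, -0.2299, 0.0689]
eef_rot: [[0.036, 0.999, -0.001], [0.999, -0.036, 0.0], [0.0, -0.001, -1.0]]
ft_force: [0.3, 0.8, -0.1]
width: 0.0499
```

Request:
carry_out:
  targets:
    - [[0, 0, 0, 0, 0, 0, 30], [0, 0, 0, 0, 0, 0, 22], [0, 0, 0, 0, 0, 0, 15], [0, 0, 0, 0, 0, 0, 10], [0, 0, 0, 0, 0, 0, 10], [0, 0, 0, 0, 0, 0, 10], [0, 0, 0, 0, 0, 0, 10]]
  squeeze: 90

```text
time_s: 5.62
ee_pos: [0.4861, -0.2309, 0.0706]
eef_rot: [[0.036, 0.999, 0.003], [0.999, -0.036, -0.001], [-0.001, 0.003, -1.0]]
ft_force: [0.5, -1.5, 5.6]
width: 0.0183
```

Request:
carry_out:
  targets:
    - [[0, 0, 0, 0, 0, -0.3, 10], [0, 0, 0, 0, 0, -0.5, 10], [0, 0, 0, 0, 0, -0.8, 10], [0, 0, 0, 0, 0, -0.8, 10], [0, 0, 0, 0, 0, -0.8, 10], [0, 0, 0, 0, 0, -0.8, 10], [0, 0, 0, 0, 0, -0.8, 10], [0, 0, 0, 0, 0, -0.8, 10], [0, 0, 0, 0, 0, -0.8, 10], [0, 0, 0, 0, 0, -0.8, 10], [0, 0, 0, 0, 0, -0.8, 10], [0, 0, 0, 0, 0, 0, 10], [0, 0, 0, 0, 0, 0, 10]]

```text
time_s: 6.7
ee_pos: [0.4848, -0.2299, 0.2696]
eef_rot: [[0.036, 0.999, 0.001], [0.999, -0.036, 0.001], [0.001, 0.001, -1.0]]
ft_force: [-0.5, -0.2, -5.6]
width: 0.019
```

```bash
python3 - <<'E'
from station import arm
import cv2,numpy as np
for n,(a,b,c,d) in(("side",(20,170,270,420)),("top",(190,330,310,450))):
    p,D=arm.grab_frame(n); cv2.imwrite(f"pics/{n}2.png",p[:,:,::-1]); np.save(f"pics/{n}2.npy",D)
    cv2.imwrite(f"pics/{n}2z.png",cv2.resize(p[a:b,c:d,::-1],None,fx=4,fy=4,interpolation=cv2.INTER_CUBIC))
s=arm.observe()
print(s["ee_pos"],s["ft_force"],s["moment"],s["joint_pos"])
E
```

```text
[ 0.48389331 -0.22939047  0.26768898] [ 0.10533284  0.12343342 -5.13205255] [ 0.03310855 -0.13185882 -0.04858977] [-0.33561757  0.06509112  0.76927768  1.71473609 -0.04613839  1.38317283
  1.97644341]
```

View pics/side2z.png

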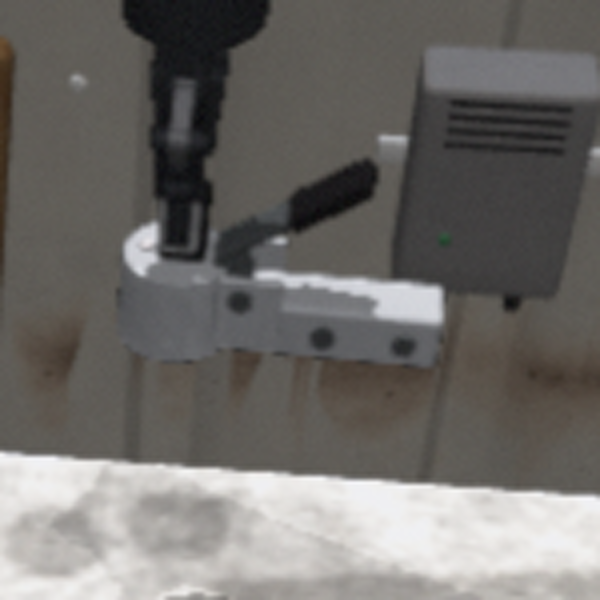

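```bash
python3 - <<'E'
from h import *
np.set_printoptions(precision=4,suppress=True)
a=cloud("side",np.load("pics/side0.npy"));b=cloud("side",np.load("pics/side2.npy"))
def prof(c,z):
  for n,x0,x1,z0,z1 in(("stub",.345,.385,.029,.04),("headtop",.495,.52,.047,.058),("pad",.385,.40,.09,.13)):
    m=(c[...,0]>x0)&(c[...,0]<x1)&(c[...,1]>-.27)&(c[...,1]<-.18)&(c[...,2]>z+z0-.006)&(c[...,2]<z+z1+.006)
    q=c[m]; print(n,len(q),np.median(q,0),np.percentile(q[:,2],[50,75,90])-z,q[:,1].min(),q[:,1].max())
  m=(c[...,1]>-.28)&(c[...,1]<-.18)&(c[...,2]>z+.005)&(c[...,2]<z+.03)&(c[...,0]>.25)&(c[...,0]<.6); print("xmin/max",np.percentile(c[m][:,0],[.5,99.5]))
prof(a,0);prof(b,.1975)
E
```

```text
stub 196 [ 0.3641 -0.2205  0.0333] [0.0333 0.0346 0.0357] -0.25057213027918923 -0.20485553869090445
headtop 119 [ 0.5052 -0.2232  0.0516] [0.0516 0.0531 0.0545] -0.25787157826222196 -0.20142655511240565
pad 64 [ 0.3929 -0.222   0.1094] [0.1094 0.1118 0.1136] -0.2436426075550395 -0.2107834052089413
xmin/max [0.3313 0.5186]
stub 241 [ 0.3644 -0.2153  0.2315] [0.034  0.0351 0.036 ] -0.24263713649831056 -0.20119823221394031
headtop 141 [ 0.5044 -0.2177  0.25  ] [0.0525 0.0538 0.0552] -0.25330335355925193 -0.19526644680591212
pad 88 [ 0.3928 -0.2152  0.3068] [0.1093 0.112  0.1141] -0.24231386644523964 -0.20901480476486872
xmin/max [0.3358 0.5173]
```

Request:
carry_out:
  targets:
    - [[0, 0, 0.7, 0, 0, 0, 10], [0, 0, 0.75, 0, 0, 0, 10], [0, 0, 0, 0.5, 0.2, 0, 10], [0, 0, 0, 0.8, 0.3, 0, 10], [0, 0, 0, 0.8, 0.3, 0, 10], [0, 0, 0, 0.8, 0.3, 0, 10], [0, 0, 0, 0.8, 0.3, 0, 10], [0, 0, 0, 0.8, 0.3, 0, 10], [0, 0, 0, 0.8, 0.3, 0, 10], [0, 0, 0, 0.8, 0.3, 0, 10], [0, 0, 0, 0.8, 0.3, 0, 10], [0, 0, 0, 0.8, 0.3, 0, 10], [0, 0, 0, 0.8, 0.3, 0, 10], [0, 0, 0, 0.1, 0.1, 0, 10], [0, 0, 0, 0, 0, 0, 10], [0, 0, 0, 0, 0, 0, 10]]

```text
time_s: 8.13
ee_pos: [0.6046, -0.0335, 0.2687]
eef_rot: [[0.179, 0.984, -0.001], [0.984, -0.179, -0.001], [-0.002, -0.001, -1.0]]
ft_force: [0.3, -0.3, -5.9]
width: 0.0193
```

```bash
python3 - <<'E'
from station import arm
import cv2,numpy as np
for n,(a,b,c,d) in(("side",(80,220,200,400)),("top",(120,320,220,420))):
    p,D=arm.grab_frame(n); cv2.imwrite(f"pics/{n}3.png",p[:,:,::-1]); np.save(f"pics/{n}3.npy",D)
    cv2.imwrite(f"pics/{n}3z.png",cv2.resize(p[a:b,c:d,::-1],None,fx=3,fy=3,interpolation=cv2.INTER_CUBIC))
s=arm.observe()
print(s["ee_pos"],s["ft_force"],s["moment"],s["joint_pos"],s["eef_rot"])
E
```

```text
[ 0.60431804 -0.03487548  0.26921861] [-0.64689772 -0.20453762 -5.15380564] [-0.0389778  -0.15318864  0.03255785] [-0.51728168  0.23842051  0.63586348  1.54461396 -0.14180996  1.40599937
  1.51661992] [[ 1.81578773e-01  9.83376239e-01 -5.66975459e-04]
 [ 9.83376012e-01 -1.81579184e-01 -7.86645346e-04]
 [-8.76519284e-04 -4.14711969e-04 -9.99999530e-01]]
```

View pics/side3.png

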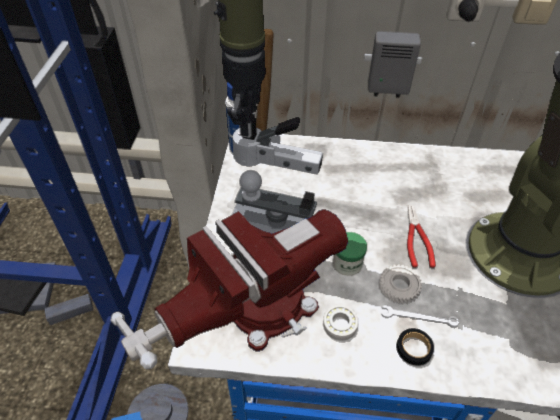

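View pics/top3z.png

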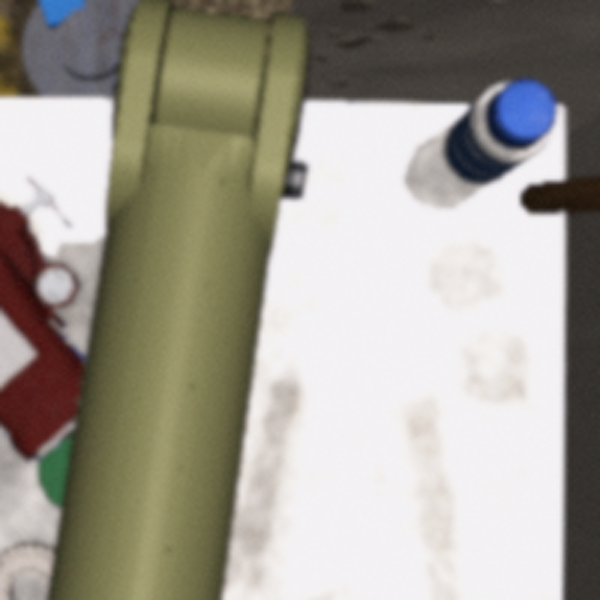

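```bash
python3 - <<'E'
from h import *
s=cv2.imread("pics/side3.png")
# model overlay: head frame at TCP, yaw -0.181, rim z = tcp z -0.070
def ov(img,off):
    o=np.array([.6046,-.034,.2688-.070])+off; c,sn=np.cos(-.181),np.sin(-.181)
    R=np.array([[c,-sn,0],[sn,c,0],[0,0,1]])
    P=[]
    for x,y,z in [(-.15,.018,0),(-.15,.018,.034),(-.15,-.018,.034),(-.06,.018,0),(-.016,.01,.096),(.012,.01,.096),(.012,-.01,.096),(-.016,.01,.056)]: P.append(o+R@[x,y,z])
    b=np.array([.605,-.033,.123])+off
    P+= [b+.025*np.array([np.cos(t),np.sin(t),0]) for t in np.linspace(0,6.28,12)]
    return proj("side",P)
k=5;a,b,c,d=100,220,220,380
im=cv2.resize(s[a:b,c:d],None,fx=k,fy=k,interpolation=cv2.INTER_CUBIC)
for p in ov(s,np.array([0,0,0])): cv2.circle(im,(int((p[0]-c+.5)*k),int((p[1]-a+.5)*k)),3,(0,0,255),-1)
cv2.imwrite("pics/ov3.png",im)
E
```

```text
(no output)
```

View pics/ov3.png

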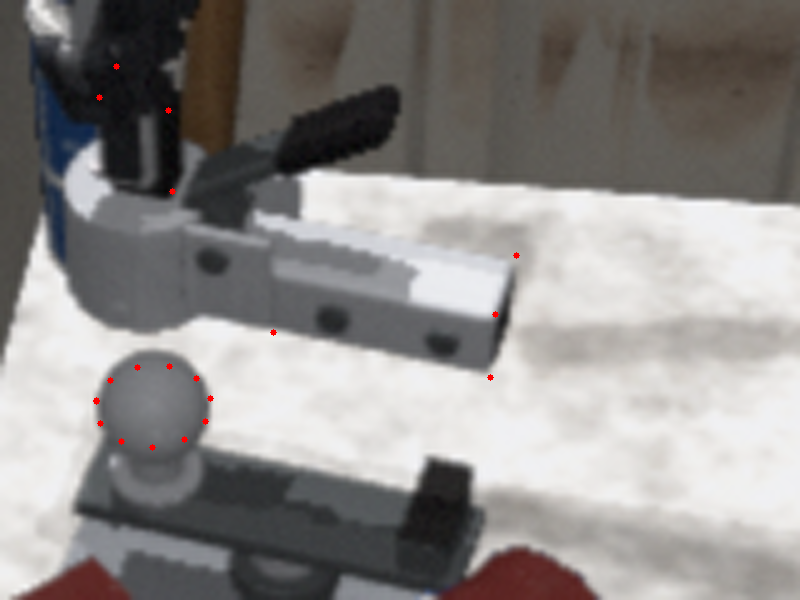

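```bash
python3 - <<'E'
from h import *
np.set_printoptions(precision=4,suppress=True)
for k,(x,y,z,yaw) in {0:(.485,-.230,.070,-.035),2:(.4845,-.2298,.269,-.036),3:(.6045,-.034,.269,-.181)}.items():
  for cam in("side","top"):
    try: c=cloud(cam,np.load(f"pics/{cam}{k}.npy"))
    except Exception: continue
    R=np.array([[np.cos(yaw),-np.sin(yaw),0],[np.sin(yaw),np.cos(yaw),0],[0,0,1]])
    q=(c-[x,y,z-.070])@R   # head frame
    f=lambda x0,x1,y0,y1,z0,z1:q[(q[...,0]>x0)&(q[...,0]<x1)&(q[...,1]>y0)&(q[...,1]<y1)&(q[...,2]>z0)&(q[...,2]<z1)]
    a=f(-.14,-.06,.005,.035,.006,.026); print(k,cam,"side face n",len(a),"y med",np.median(a[:,1]) if len(a) else 0)
    b=f(-.14,-.08,-.012,.012,.02,.048); print("   stub top z",len(b),np.median(b[:,2]) if len(b) else 0)
    b=f(-.05,.05,-.012,.012,.04,.062); print("   head top z",len(b),np.median(b[:,2]) if len(b) else 0)
    e=f(-.2,-.0,-.012,.030,.008,.03); print("   xmin",np.percentile(e[:,0],[0.5,2]) if len(e) else 0)
    h=f(.0,.05,0.005,.05,.008,.045); 
    if len(h)>20:
      from scipy.optimize import least_squares
      r=least_squares(lambda p:np.hypot(h[:,0]-p[0],h[:,1]-p[1])-p[2],[0,0,.03],loss='soft_l1',f_scale=.002); print("   cyl",len(h),r.x)
E
```

```text
0 side side face n 184 y med 0.015578885077955351
   stub top z 153 0.03405574778232106
   head top z 162 0.05256609643998206
   xmin [-0.1473 -0.1451]
   cyl 132 [ 0.0012 -0.0026  0.032 ]
0 top side face n 45 y med 0.014649910526616903
   stub top z 163 0.03306174274204515
   head top z 146 0.0519133022746654
   xmin [-0.1563 -0.1468]
   cyl 24 [-0.0028 -0.0072  0.0364]
2 side side face n 264 y med 0.01874537500546661
   stub top z 175 0.03337099388953241
   head top z 142 0.052507883525334614
   xmin [-0.1503 -0.1476]
   cyl 191 [0.0009 0.001  0.0319]
2 top side face n 29 y med 0.01769814377790196
   stub top z 0 0
   head top z 15 0.048728980089370155
   xmin [-0.0961 -0.0937]
3 side side face n 300 y med 0.018798791083806332
   stub top z 245 0.03308328776282182
   head top z 166 0.051345400726735796
   xmin [-0.1501 -0.1499]
   cyl 158 [-0.0008 -0.0005  0.0335]
3 top side face n 0 y med 0
   stub top z 0 0
   head top z 0 0
   xmin 0
```

```bash
python3 - <<'E'
from h import *
np.set_printoptions(precision=4,suppress=True)
for k,(x,y,z,yaw) in {0:(.485,-.2325,.070,-.035),2:(.4845,-.2298,.269,-.036),3:(.6045,-.034,.269,-.181)}.items():
    c=cloud("side",np.load(f"pics/side{k}.npy"))
    R=np.array([[np.cos(yaw),-np.sin(yaw),0],[np.sin(yaw),np.cos(yaw),0],[0,0,1]])
    q=(c-[x,y,z-.070])@R
    f=lambda x0,x1,y0,y1,z0,z1:q[(q[...,0]>x0)&(q[...,0]<x1)&(q[...,1]>y0)&(q[...,1]<y1)&(q[...,2]>z0)&(q[...,2]<z1)]
    a=f(-.14,-.06,.005,.035,.006,.026); print(k,"face slope",np.polyfit(a[:,0],a[:,1],1), [np.median(a[(a[:,0]>u)&(a[:,0]<u+.02),1]) for u in(-.14,-.12,-.1,-.08)])
    b=f(-.14,-.08,-.012,.012,.02,.048); print("  top slope",np.polyfit(b[:,0],b[:,2],1))
    # stub bottom edge: lowest z points per x
    e=f(-.145,-.055,.008,.03,-.015,.03)
    print("  zmin",[round(float(np.percentile(e[(e[:,0]>u)&(e[:,0]<u+.02),2],2)),4) for u in(-.14,-.12,-.1,-.08)])
c=cloud("side",np.load("pics/side0.npy")); 
yaw=-.181;R=np.array([[np.cos(yaw),-np.sin(yaw),0],[np.sin(yaw),np.cos(yaw),0],[0,0,1]])
q=(c-[.6048,-.033,0])@R
b=q[(q[...,0]>-.14)&(q[...,0]<-.03)&(abs(q[...,1])<.04)&(abs(q[...,2]-.081)<.008)]
print("bar",len(b),[(round(float(np.percentile(b[(b[:,0]>u)&(b[:,0]<u+.02),1],2)),4),round(float(np.percentile(b[(b[:,0]>u)&(b[:,0]<u+.02),1],98)),4)) for u in(-.11,-.09,-.07,-.05)])
E
```

```text
0 face slope [-0.0158  0.0168] [np.float64(0.018772808433240737), np.float64(0.017902811092289434), np.float64(0.0191245329268504), np.float64(0.016611270031890134)]
  top slope [0.0041 0.0344]
  zmin [-0.0027, -0.002, -0.0041, -0.0022]
2 face slope [-0.0108  0.0179] [np.float64(0.02000195338201561), np.float64(0.018304503425230004), np.float64(0.01917696983845825), np.float64(0.01849930050462328)]
  top slope [-0.0018  0.0332]
  zmin [0.002, 0.0012, -0.0002, 0.0015]
3 face slope [-0.0063  0.0185] [np.float64(0.019355828140579227), np.float64(0.018383142948288207), np.float64(0.01891998334444165), np.float64(0.018785037734062367)]
  top slope [-0.0001  0.0331]
  zmin [0.0021, 0.0015, 0.0018, 0.0012]
bar 763 [(-0.0203, 0.0275), (-0.0214, 0.0284), (-0.0207, 0.029), (-0.021, 0.0281)]
```

Request:
carry_out:
  targets:
    - [[0, 0, 0, 0, 0, 0.5, 10], [0, 0, 0, 0, 0, 0.6, 10], [0, 0, 0, 0, 0, 0.5, 10], [0, 0, 0, 0, 0, 0.3, 10], [0, 0, 0, 0, 0, 0.1, 10], [0, 0, 0, 0, 0, 0, 10], [0, 0, 0, 0, 0, 0, 10]]

```text
time_s: 8.82
ee_pos: [0.605, -0.0335, 0.2197]
eef_rot: [[0.18, 0.984, 0.001], [0.984, -0.18, 0.0], [0.0, 0.001, -1.0]]
ft_force: [-0.1, -0.7, -3.6]
width: 0.0188
```

Request:
carry_out:
  targets:
    - [[0, 0, 0, 0, 0, 0.12, 10], [0, 0, 0, 0, 0, 0.12, 10], [0, 0, 0, 0, 0, 0.12, 10], [0, 0, 0, 0, 0, 0, 10]]

```text
time_s: 9.15
ee_pos: [0.6044, -0.0333, 0.2097]
eef_rot: [[0.18, 0.984, -0.001], [0.984, -0.18, 0.0], [-0.0, -0.001, -1.0]]
ft_force: [-0.9, -0.4, -5.2]
width: 0.0188
```

Request:
carry_out:
  targets:
    - [[0, 0, 0, 0, 0, 0.12, 10], [0, 0, 0, 0, 0, 0.12, 10], [0, 0, 0, 0, 0, 0, 10]]

```text
time_s: 9.4
ee_pos: [0.6044, -0.0333, 0.2036]
eef_rot: [[0.18, 0.984, -0.001], [0.984, -0.18, 0.0], [-0.0, -0.001, -1.0]]
ft_force: [-0.8, 0.2, -5.4]
width: 0.0189
```

Request:
carry_out:
  targets:
    - [[0, 0, 0, 0, 0, 0.12, 10], [0, 0, 0, 0, 0, 0.12, 10], [0, 0, 0, 0, 0, 0, 10]]

```text
time_s: 9.65
ee_pos: [0.6047, -0.0326, 0.1977]
eef_rot: [[0.179, 0.984, -0.0], [0.984, -0.179, 0.001], [0.001, -0.001, -1.0]]
ft_force: [0.3, 1.9, -5.4]
width: 0.0185
```

Request:
carry_out:
  targets:
    - [[0, 0, 0, 0, 0, 0.08, 10], [0, 0, 0, 0, 0, 0.08, 10], [0, 0, 0, 0, 0, 0, 10]]

```text
time_s: 9.9
ee_pos: [0.6053, -0.032, 0.1943]
eef_rot: [[0.179, 0.984, 0.001], [0.984, -0.179, 0.002], [0.002, 0.001, -1.0]]
ft_force: [1.8, 3.3, -4.5]
width: 0.019
```

Request:
carry_out:
  targets:
    - [[0, 0, 0, 0.07, 0.03, 0.04, 10], [0, 0, 0, 0, 0, 0.06, 10], [0, 0, 0, 0, 0, 0, 10]]

```text
time_s: 10.15
ee_pos: [0.6063, -0.0319, 0.1925]
eef_rot: [[0.18, 0.984, 0.001], [0.984, -0.18, 0.0], [0.0, 0.001, -1.0]]
ft_force: [-0.4, 2.0, 0.6]
width: 0.0189
```

Catches engaging (the weight is being taken). Continue in small steps.

Request:
carry_out:
  targets:
    - [[0, 0, 0, 0.03, 0, 0.06, 10], [0, 0, 0, 0, 0, 0.06, 10], [0, 0, 0, 0, 0, 0, 10]]

```text
time_s: 10.4
ee_pos: [0.6062, -0.0319, 0.1887]
eef_rot: [[0.18, 0.984, 0.001], [0.984, -0.18, -0.001], [-0.001, 0.001, -1.0]]
ft_force: [1.2, -0.9, -1.1]
width: 0.019
```

Request:
carry_out:
  targets:
    - [[0, 0, 0, 0, 0, 0.06, 10], [0, 0, 0, 0, 0, 0.06, 10], [0, 0, 0, 0, 0, 0, 10]]

```text
time_s: 10.65
ee_pos: [0.6059, -0.0316, 0.1846]
eef_rot: [[0.18, 0.984, -0.0], [0.984, -0.18, -0.001], [-0.001, 0.0, -1.0]]
ft_force: [1.9, -1.5, -6.2]
width: 0.0187
```

Request:
carry_out:
  targets:
    - [[0, 0, 0, 0, 0, 0.05, 10], [0, 0, 0, 0, 0, 0.05, 10], [0, 0, 0, 0, 0, 0, 10]]

```text
time_s: 10.9
ee_pos: [0.6052, -0.0313, 0.1817]
eef_rot: [[0.18, 0.984, -0.002], [0.984, -0.18, -0.001], [-0.001, -0.002, -1.0]]
ft_force: [2.3, -1.1, -10.5]
width: 0.0187
```

Request:
carry_out:
  targets:
    - [[0, 0, 0, 0, 0, 0.05, 10], [0, 0, 0, 0, 0, 0.05, 10], [0, 0, 0, 0, 0, 0, 10]]

```text
time_s: 11.15
ee_pos: [0.605, -0.0314, 0.1793]
eef_rot: [[0.18, 0.984, -0.002], [0.984, -0.18, -0.001], [-0.001, -0.002, -1.0]]
ft_force: [1.7, -1.4, -11.7]
width: 0.0189
```

Request:
carry_out:
  targets:
    - [[0, 0, 0, 0, 0, 0.05, 10], [0, 0, 0, 0, 0, 0.05, 10], [0, 0, 0, 0, 0, 0, 10]]

```text
time_s: 11.4
ee_pos: [0.6055, -0.0315, 0.1781]
eef_rot: [[0.18, 0.984, -0.001], [0.984, -0.18, -0.0], [-0.001, -0.001, -1.0]]
ft_force: [0.5, -1.5, -9.7]
width: 0.0189
```

```bash
python3 - <<'E'
from station import arm
import cv2,numpy as np
p,D=arm.grab_frame("side"); cv2.imwrite("pics/side4.png",p[:,:,::-1])
cv2.imwrite("pics/side4z.png",cv2.resize(p[120:240,220:380,::-1],None,fx=5,fy=5,interpolation=cv2.INTER_CUBIC))
s=arm.observe()
print(s["ee_pos"],s["ft_force"],s["moment"])
E
```

```text
[ 0.60550193 -0.03154285  0.17809088] [ 0.5968694  -1.9258837  -9.22516882] [-0.61654836 -0.08316597 -0.00706817]
```

View pics/side4z.png

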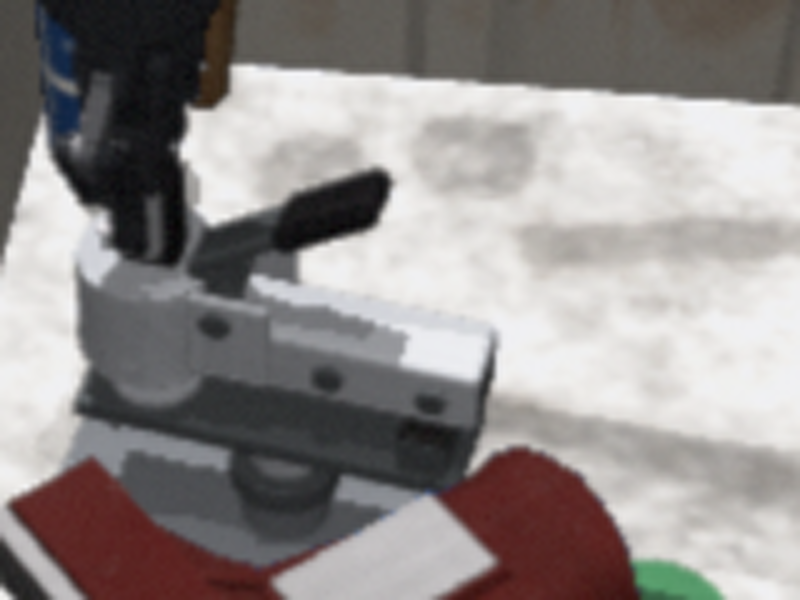

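Request:
carry_out:
  targets:
    - [[0, 0, 0, 0, 0, 0.05, 10], [0, 0, 0, 0, 0, 0.05, 10], [0, 0, 0, 0, 0, 0, 10]]

```text
time_s: 11.7
ee_pos: [0.6061, -0.0316, 0.1773]
eef_rot: [[0.18, 0.984, 0.001], [0.984, -0.18, 0.0], [0.0, 0.001, -1.0]]
ft_force: [-3.6, -2.8, 2.5]
width: 0.0194
```

Request:
carry_out:
  targets:
    - [[0, 0, 0, 0, 0, 0.04, 10], [0, 0, 0, 0, 0, 0.04, 10], [0, 0, 0, 0, 0, 0, 10]]

```text
time_s: 11.95
ee_pos: [0.6063, -0.0317, 0.1771]
eef_rot: [[0.18, 0.984, 0.002], [0.984, -0.18, 0.001], [0.001, 0.001, -1.0]]
ft_force: [-7.0, -1.8, 12.2]
width: 0.019
```

Request:
carry_out:
  targets:
    - [[0, 0, 0, 0, -0.04, 0.03, 10], [0, 0, 0, 0, 0, 0.03, 10], [0, 0, 0, 0, 0, 0, 10], [0, 0, 0, 0, 0, 0, 10]]

```text
time_s: 12.28
ee_pos: [0.6058, -0.0316, 0.1769]
eef_rot: [[0.18, 0.984, 0.003], [0.984, -0.18, 0.001], [0.002, 0.003, -1.0]]
ft_force: [-7.5, -2.4, 17.1]
width: 0.0188
```

```bash
python3 - <<'E'
from station import arm
import cv2,numpy as np
p,D=arm.grab_frame("side"); cv2.imwrite("pics/side5.png",p[:,:,::-1])
cv2.imwrite("pics/side5z.png",cv2.resize(p[130:220,220:330,::-1],None,fx=7,fy=6.6,interpolation=cv2.INTER_CUBIC))
s=arm.observe()
print(s["ee_pos"],s["ft_force"],s["moment"])
E
```

```text
[ 0.60584956 -0.03156541  0.17689201] [-8.273382   -2.41120632 16.98956826] [-0.76784161  2.09493216  0.01753666]
```

View pics/side5z.png

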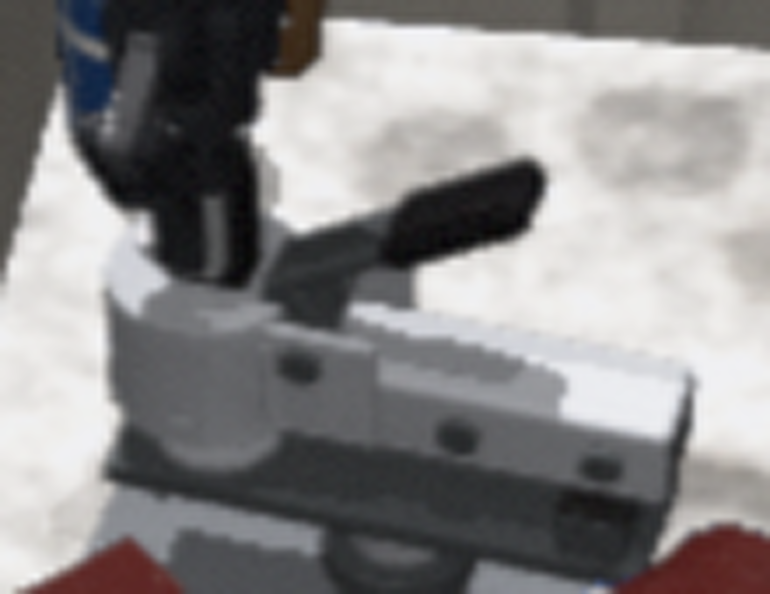

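Request:
carry_out:
  targets:
    - [[0, 0, 0, 0, -0.05, 0, 10], [0, 0, 0, 0, -0.03, 0, 10], [0, 0, 0, 0, 0, 0, 10], [0, 0, 0, 0, 0, 0, 10]]

```text
time_s: 12.67
ee_pos: [0.6048, -0.0315, 0.1766]
eef_rot: [[0.18, 0.984, 0.006], [0.984, -0.18, 0.0], [0.001, 0.005, -1.0]]
ft_force: [-5.0, -2.6, 14.2]
width: 0.0189
```

Request:
carry_out:
  targets:
    - [[0, 0, 0, 0, 0, -0.06, 10], [0, 0, 0, 0, 0, -0.06, 10], [0, 0, 0, 0, 0, 0, 10], [0, 0, 0, 0, 0, 0, 10]]

```text
time_s: 13.0
ee_pos: [0.6045, -0.0313, 0.1767]
eef_rot: [[0.18, 0.984, 0.004], [0.984, -0.18, -0.001], [-0.0, 0.004, -1.0]]
ft_force: [0.9, -4.0, 4.6]
width: 0.0191
```

Request:
carry_out:
  targets:
    - [[0, 0, 0, 0, 0, -0.04, 15], [0, 0, 0, 0, 0, 0, 22], [0, 0, 0, 0, 0, 0, 30], [0, 0, 0, 0, 0, 0, 40], [0, 0, 0, 0, 0, 0, 45], [0, 0, 0, 0, 0, 0, 45], [0, 0, 0, 0, 0, 0, 45]]
  squeeze: 30

```text
time_s: 13.58
ee_pos: [0.6028, -0.0299, 0.1761]
eef_rot: [[0.179, 0.984, -0.001], [0.984, -0.179, 0.001], [0.0, -0.001, -1.0]]
ft_force: [0.5, -0.4, 0.2]
width: 0.0449
```

Request:
carry_out:
  targets:
    - [[0, 0, 0, 0, 0, -0.3, 45], [0, 0, 0, 0, 0, -0.6, 45], [0, 0, 0, 0, 0, -1, 45], [0, 0, 0, 0, 0, -1, 45], [0, 0, 0, 0, 0, -1, 45], [0, 0, 0, -1, -0.6, 0, 30], [0, 0, 0, -1, -0.6, 0, 10], [0, 0, 0, -1, -0.6, 0, 0], [0, 0, 0, -1, -0.6, 0, 0], [0, 0, 0, -1, -0.6, 0, 0], [0, 0, 0, -1, -0.6, 0, 0], [0, 0, 0, 0, 0, 0, 0], [0, 0, 0, 0, 0, 0, 0]]

```text
time_s: 14.67
ee_pos: [0.4867, -0.1636, 0.2748]
eef_rot: [[0.184, 0.983, 0.002], [0.983, -0.184, 0.001], [0.002, 0.002, -1.0]]
ft_force: [0.3, 0.2, 0.1]
width: 0.0001
```

```bash
python3 - <<'E'
from station import arm
import cv2,numpy as np
for n,(a,b,c,d) in(("side",(130,220,220,330)),("top",(150,260,230,340))):
    p,D=arm.grab_frame(n); cv2.imwrite(f"pics/{n}6.png",p[:,:,::-1]); np.save(f"pics/{n}6.npy",D)
    cv2.imwrite(f"pics/{n}6z.png",cv2.resize(p[a:b,c:d,::-1],None,fx=5.4,fy=5.4,interpolation=cv2.INTER_CUBIC))
s=arm.observe()
print(s["ee_pos"],s["ft_force"],s["joint_pos"])
E
```

```text
[ 0.48800259 -0.16112243  0.27430891] [-0.12461946  0.78945382 -0.72372448] [-0.44381825 -0.00605163  0.7163906   1.75368304  0.00285791  1.39164417
  1.66275274]
```

View pics/side6z.png

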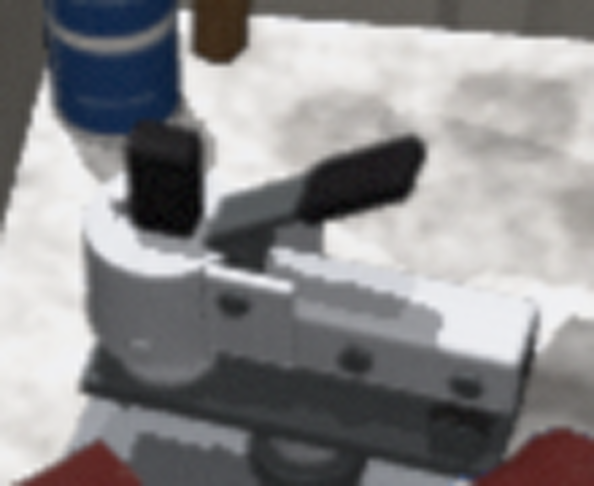

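View pics/top6z.png

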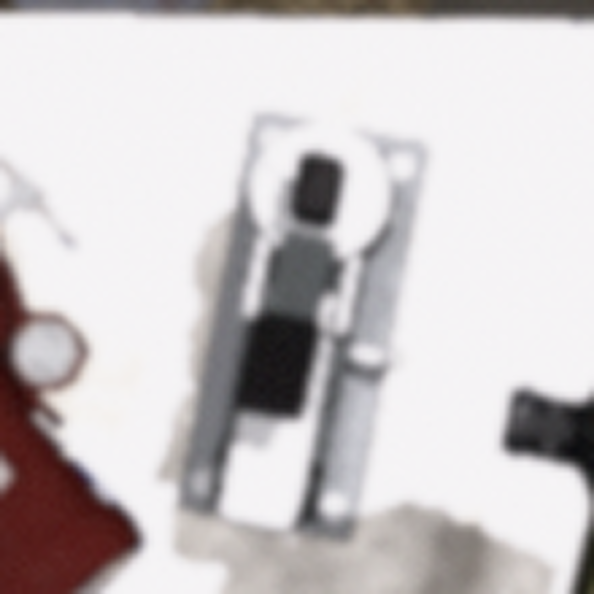

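```bash
python3 - <<'E'
from h import *
np.set_printoptions(precision=4,suppress=True,linewidth=150)
yaw=-.18
R=np.array([[np.cos(yaw),-np.sin(yaw),0],[np.sin(yaw),np.cos(yaw),0],[0,0,1]])
for cam in("side","top"):
    c=cloud(cam,np.load(f"pics/{cam}6.npy")); q=(c-[.6045,-.032,0])@R
    f=lambda x0,x1,y0,y1,z0,z1:q[(q[...,0]>x0)&(q[...,0]<x1)&(q[...,1]>y0)&(q[...,1]<y1)&(q[...,2]>z0)&(q[...,2]<z1)]
    for n,a in dict(griptop=(-.014,.010,-.008,.008,.18,.22),headtop=(-.02,.03,-.03,.03,.14,.17),pinregion=(.014,.022,-.004,.004,.14,.19),pinctl=(.0,.022,-.024,-.014,.14,.19),stubtop=(-.14,-.115,-.012,.012,.12,.16),stubtop2=(-.15,-.12,-.012,.012,.12,.16),lever=(-.13,-.03,-.018,.018,.15,.24)).items():
        p=f(*a)
        if len(p): print(cam,n,len(p),"med",np.median(p,0),"z90 %.4f"%np.percentile(p[:,2],90))
    for a in np.arange(-.12,-.03,.01):
        p=f(a,a+.01,-.012,.012,.15,.24)
        if len(p)>3: print("  lev",round(a+.005,3),len(p),"%.4f"%np.median(p[:,2]))
p,D=None,None
E
python3 - <<'E'
import cv2
t=cv2.imread("pics/top6.png"); z=t[165:200,270:310]
import numpy as np
z=cv2.resize(z,None,fx=14,fy=14,interpolation=cv2.INTER_CUBIC).astype(float)
cv2.imwrite("pics/pin_t.png",np.clip((z-190)*4,0,255))
s=cv2.imread("pics/side6.png")[145:195,225:285]
cv2.imwrite("pics/pin_s.png",np.clip((cv2.resize(s,None,fx=11,fy=11,interpolation=cv2.INTER_CUBIC).astype(float)-150)*2.4,0,255))
E
```

```text
side griptop 49 med [-0.0027  0.0013  0.202 ] z90 0.2036
side headtop 325 med [0.0016 0.0141 0.1581] z90 0.1656
side pinregion 11 med [0.0181 0.002  0.1657] z90 0.1683
side stubtop 95 med [-0.1273  0.0004  0.1394] z90 0.1410
side stubtop2 116 med [-0.1356  0.0005  0.1393] z90 0.1410
side lever 413 med [-0.0655  0.0087  0.197 ] z90 0.2156
  lev -0.105 17 0.2141
  lev -0.095 38 0.2170
  lev -0.085 29 0.2107
  lev -0.075 30 0.2046
  lev -0.065 29 0.1981
  lev -0.055 24 0.1875
  lev -0.045 38 0.1805
  lev -0.035 41 0.1735
top griptop 72 med [-0.0019 -0.0003  0.2016] z90 0.2042
top headtop 338 med [ 0.0037 -0.0031  0.1579] z90 0.1610
top pinregion 9 med [0.0181 0.0006 0.1669] z90 0.1682
top pinctl 38 med [ 0.0109 -0.0189  0.1578] z90 0.1610
top stubtop 103 med [-0.1275  0.0002  0.1386] z90 0.1421
top stubtop2 122 med [-0.1348  0.0002  0.1385] z90 0.1417
top lever 390 med [-0.0697  0.0001  0.1993] z90 0.2149
  lev -0.105 21 0.2131
  lev -0.095 47 0.2150
  lev -0.085 46 0.2106
  lev -0.075 44 0.2026
  lev -0.065 43 0.1976
  lev -0.055 42 0.1861
  lev -0.045 42 0.1797
  lev -0.035 38 0.1743[ WARN:0@0.066] global loadsave.cpp:1063 imwrite_ Unsupported depth image for selected encoder is fallbacked to CV_8U.
```

View pics/pin_t.png

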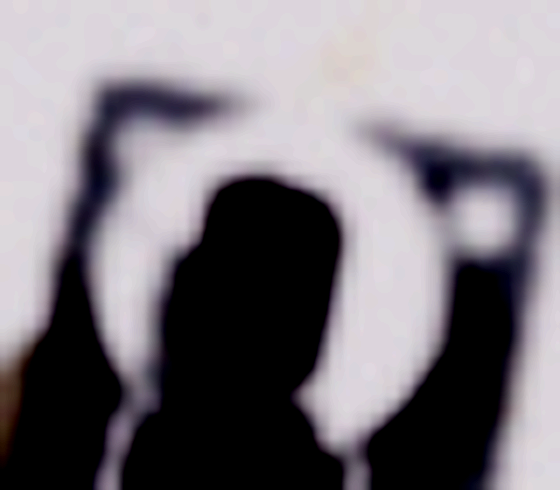

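View pics/pin_s.png

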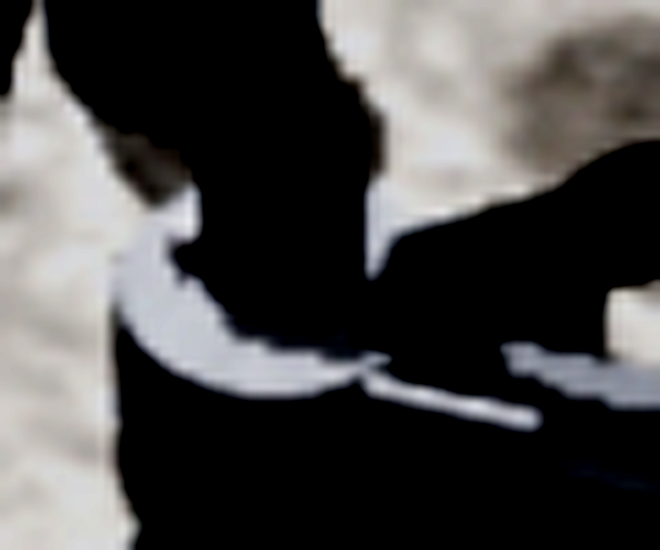

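Request:
carry_out:
  targets:
    - [[0, 0, 0, 0.85, 0.09, 0, 0], [0, 0, 0, 0.85, 0.09, 0, 0], [0, 0, 0, 0.85, 0.09, 0, 0], [0, 0, 0, 0.85, 0.09, 0, 0], [0, 0, 0, 0.85, 0.09, 0, 0], [0, 0, 0, 0.85, 0.09, 0, 0], [0, 0, 0, 0.82, 0.1, 0, 0], [0, 0, 0, 0, 0, 0.7, 0], [0, 0, 0, 0, 0, 0.7, 0], [0, 0, 0, 0, 0, 0.4, 0], [0, 0, 0, 0, 0, 0, 0], [0, 0, 0, 0, 0, 0, 0]]

```text
time_s: 15.77
ee_pos: [0.5298, -0.0187, 0.2286]
eef_rot: [[0.179, 0.984, -0.001], [0.984, -0.179, -0.0], [-0.001, -0.001, -1.0]]
ft_force: [0.2, 1.2, 0.1]
width: 0.0001
```

Request:
carry_out:
  targets:
    - [[0, 0, 0, 0, 0.03, 0.2, 0], [0, 0, 0, 0, 0, 0.2, 0], [0, 0, 0, 0, 0, 0.2, 0], [0, 0, 0, 0, 0, 0.12, 0], [0, 0, 0, 0, 0, 0, 0]]

```text
time_s: 16.18
ee_pos: [0.5314, -0.0196, 0.2118]
eef_rot: [[0.18, 0.984, 0.002], [0.984, -0.18, 0.0], [0.001, 0.002, -1.0]]
ft_force: [-0.4, -0.3, 4.2]
width: 0.0002
```

Contact at about the expected height; press on in small steps.

Request:
carry_out:
  targets:
    - [[0, 0, 0, 0, 0, 0.1, 0], [0, 0, 0, 0, 0, 0.1, 0], [0, 0, 0, 0, 0, 0.1, 0], [0, 0, 0, 0, 0, 0, 0]]

```text
time_s: 16.52
ee_pos: [0.5315, -0.0196, 0.2049]
eef_rot: [[0.18, 0.984, 0.003], [0.984, -0.18, 0.001], [0.001, 0.002, -1.0]]
ft_force: [-1.4, -0.7, 7.4]
width: 0.0002
```

Request:
carry_out:
  targets:
    - [[0, 0, 0, 0, 0, 0.1, 0], [0, 0, 0, 0, 0, 0.1, 0], [0, 0, 0, 0, 0, 0.1, 0], [0, 0, 0, 0, 0, 0, 0]]

```text
time_s: 16.85
ee_pos: [0.531, -0.0194, 0.1975]
eef_rot: [[0.18, 0.984, 0.001], [0.984, -0.18, 0.001], [0.001, 0.001, -1.0]]
ft_force: [-3.1, 0.6, 8.4]
width: -0.0
```

Request:
carry_out:
  targets:
    - [[0, 0, 0, 0, 0, 0.1, 0], [0, 0, 0, 0, 0, 0.1, 0], [0, 0, 0, 0, 0, 0, 0]]

```text
time_s: 17.1
ee_pos: [0.5304, -0.0193, 0.1924]
eef_rot: [[0.18, 0.984, 0.0], [0.984, -0.18, 0.001], [0.001, -0.0, -1.0]]
ft_force: [-4.0, -0.3, 9.4]
width: 0.0
```

Request:
carry_out:
  targets:
    - [[0, 0, 0, 0, 0, 0.1, 0], [0, 0, 0, 0, 0, 0.1, 0], [0, 0, 0, 0, 0, 0, 0]]

```text
time_s: 17.35
ee_pos: [0.5297, -0.0191, 0.1872]
eef_rot: [[0.18, 0.984, -0.002], [0.984, -0.18, 0.002], [0.001, -0.002, -1.0]]
ft_force: [-6.5, 0.7, 9.9]
width: -0.0002
```

Request:
carry_out:
  targets:
    - [[0, 0, 0, 0, 0, 0.08, 0], [0, 0, 0, 0, 0, 0.08, 0], [0, 0, 0, 0, 0, 0, 0]]

```text
time_s: 17.6
ee_pos: [0.5286, -0.0189, 0.1829]
eef_rot: [[0.18, 0.984, -0.005], [0.984, -0.18, 0.002], [0.001, -0.005, -1.0]]
ft_force: [-8.4, 1.6, 11.6]
width: 0.0002
```

Request:
carry_out:
  targets:
    - [[0, 0, 0, 0, 0, 0.06, 0], [0, 0, 0, 0, 0, 0.06, 0], [0, 0, 0, 0, 0, 0, 0]]

```text
time_s: 17.85
ee_pos: [0.5282, -0.0188, 0.1811]
eef_rot: [[0.18, 0.984, -0.006], [0.984, -0.18, 0.003], [0.002, -0.006, -1.0]]
ft_force: [-13.3, 1.3, 20.5]
width: 0.0004
```

Request:
carry_out:
  targets:
    - [[0, 0, 0, 0, -0.08, 0, 0], [0, 0, 0, 0, 0, 0, 0], [0, 0, 0, 0, 0, 0, 0]]

```text
time_s: 18.1
ee_pos: [0.528, -0.0188, 0.1812]
eef_rot: [[0.18, 0.984, -0.001], [0.984, -0.18, 0.002], [0.002, -0.001, -1.0]]
ft_force: [-7.5, 1.4, 15.2]
width: 0.0001
```

```bash
python3 - <<'E'
from station import arm
import cv2,numpy as np
p,D=arm.grab_frame("side"); cv2.imwrite("pics/side7.png",p[:,:,::-1])
cv2.imwrite("pics/side7z.png",cv2.resize(p[130:220,220:330,::-1],None,fx=6,fy=6,interpolation=cv2.INTER_CUBIC))
s=arm.observe()
print(s["ee_pos"],s["ft_force"],s["moment"])
E
```

```text
[ 0.52802381 -0.01880523  0.18121097] [-7.54450557  0.45435322 14.73750639] [0.12064709 1.8774081  0.02933511]
```

View pics/side7z.png

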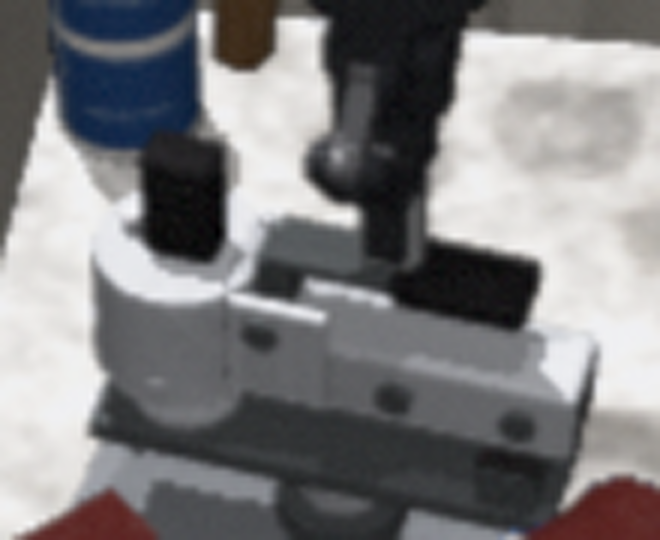

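Request:
carry_out:
  targets:
    - [[0, 0, 0, 0, -0.04, 0.05, 0], [0, 0, 0, 0, 0, 0, 0], [0, 0, 0, 0, 0, 0, 0], [0, 0, 0, 0, 0, 0, 0]]

```text
time_s: 18.48
ee_pos: [0.528, -0.0188, 0.1811]
eef_rot: [[0.18, 0.984, 0.001], [0.984, -0.18, 0.002], [0.002, 0.001, -1.0]]
ft_force: [-7.9, 0.7, 20.0]
width: -0.0003
```

Rigid stop. Lift off and inspect.

Request:
carry_out:
  targets:
    - [[0, 0, 0, 0, 0, -0.2, 0], [0, 0, 0, 0, 0, -0.5, 0], [0, 0, 0, 0, 0, -1, 0], [0, 0, 0, 0, 0, -1, 0], [0, 0, 0, 0, 0, -1, 0], [0, 0, 0, -1, -0.2, 0, 0], [0, 0, 0, -1, -0.2, 0, 0], [0, 0, 0, -1, -0.2, 0, 0], [0, 0, 0, -1, -0.2, 0, 0], [0, 0, 0, -1, -0.2, 0, 0], [0, 0, 0, -1, -0.2, 0, 0], [0, 0, 0, 0, 0, 0, 0], [0, 0, 0, 0, 0, 0, 0]]

```text
time_s: 19.57
ee_pos: [0.4706, -0.1625, 0.2702]
eef_rot: [[0.184, 0.983, 0.001], [0.983, -0.184, 0.001], [0.001, 0.001, -1.0]]
ft_force: [0.3, 0.5, -0.6]
width: -0.0002
```

```bash
python3 - <<'E'
from h import *
np.set_printoptions(precision=4,suppress=True,linewidth=150)
yaw=-.18
R=np.array([[np.cos(yaw),-np.sin(yaw),0],[np.sin(yaw),np.cos(yaw),0],[0,0,1]])
for cam,(a,b,c_,d) in(("side",(130,220,220,330)),("top",(150,260,230,340))):
    pic,D=arm.grab_frame(cam); cv2.imwrite(f"pics/{cam}8.png",pic[:,:,::-1])
    cv2.imwrite(f"pics/{cam}8z.png",cv2.resize(pic[a:b,c_:d,::-1],None,fx=5.4,fy=5.4,interpolation=cv2.INTER_CUBIC))
    c=cloud(cam,D); q=(c-[.6045,-.032,0])@R
    f=lambda x0,x1,y0,y1,z0,z1:q[(q[...,0]>x0)&(q[...,0]<x1)&(q[...,1]>y0)&(q[...,1]<y1)&(q[...,2]>z0)&(q[...,2]<z1)]
    for n,a in dict(griptop=(-.018,.014,-.012,.012,.195,.22),headtop=(-.02,.03,-.03,.03,.15,.163),pinregion=(.014,.022,-.004,.004,.14,.19),stubtop=(-.145,-.132,-.012,.012,.12,.15)).items():
        p=f(*a)
        if len(p): print(cam,n,len(p),"med",np.median(p,0))
    for a in np.arange(-.13,-.03,.01):
        p=f(a,a+.01,-.012,.012,.13,.24)
        if len(p)>3: print("  lev",round(a+.005,3),len(p),"%.4f"%np.median(p[:,2]))
print(arm.observe()["ee_pos"])
E
```

```text
side griptop 101 med [-0.0036  0.0059  0.2014]
side headtop 253 med [0.0011 0.0149 0.1577]
side pinregion 11 med [0.0183 0.0029 0.1662]
side stubtop 52 med [-0.1389  0.      0.1394]
  lev -0.125 80 0.1518
  lev -0.115 62 0.1705
  lev -0.105 71 0.1713
  lev -0.095 70 0.1712
  lev -0.085 66 0.1717
  lev -0.075 70 0.1647
  lev -0.065 74 0.1690
  lev -0.055 71 0.1687
  lev -0.045 67 0.1691
  lev -0.035 42 0.1687
top griptop 101 med [-0.0032 -0.0015  0.2012]
top headtop 321 med [ 0.0029 -0.0005  0.1576]
top pinregion 9 med [0.0186 0.0005 0.1655]
top stubtop 55 med [-0.1384  0.0001  0.1386]
  lev -0.125 46 0.1710
  lev -0.115 44 0.1724
  lev -0.105 44 0.1728
  lev -0.095 42 0.1717
  lev -0.085 44 0.1724
  lev -0.075 41 0.1695
  lev -0.065 42 0.1699
  lev -0.055 41 0.1701
  lev -0.045 42 0.1701
  lev -0.035 36 0.1685
[ 0.4715 -0.1601  0.27  ]
```

View pics/side8z.png

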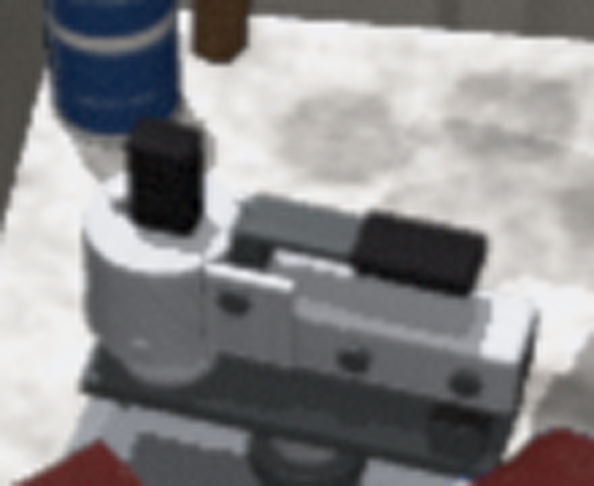

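View pics/top8.png

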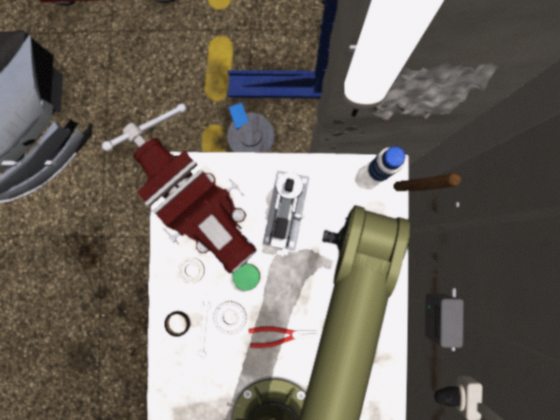

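```bash
python3 -c "
from station import arm
print(arm.finish_job())"
```

```text
the job is handed in; nothing more can be done
None
```

The coupling head is home on the ball with the latch lever fully down, and I handed the job in at about 19.7 s. No verdict is reported.

**What I did**
- I gripped the head by its black hand grip. The grip closed at about 19 mm and the head weighed about 0.53 kg.
- I turned it about 0.15 rad to line up with the stand and lowered it in small steps. It stopped on the rigid seat with the TCP at about 0.177 m, which puts the ball's centre near 0.124 m. The depth images gave the same height.
- After letting go and checking that the pin was up with the lever raised, I pressed the lever down with the closed fingers about 75 mm behind the socket axis until it hit its stop.
- The highest forces I read on the tool were about 19 N while seating and about 24 N while pressing. Adding the head's weight, the stand carried at most about 30 N.

**Last checks, both cameras, arm clear**

| Item | Reading |
|---|---|
| Grip top | about 0.201 m (home should be 0.202 m) |
| Indicator pin | 8 to 9 mm above the head top (fully up is 10 mm, no ball is 4 mm) |
| Lever | flat to within about 0.03 rad |
| Head | in line with the stand and level by its top surfaces, centred within about 2 mm |
| Spray can and grease jar | look unmoved, and I never worked near the bearing |

**What disagreed or was less certain**
- The catches were felt only weakly. At the pauses I read an upward push of about 6 N rather than 10 to 20 N, and past them the head was pulled down by about 5 N.
- I judged the pin from depth readings, because it was too pale against the head to see in the pictures.
- The two cameras differ by 2 to 3 mm in y.

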